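# Hang the slide basket on the draining rail

## Robot

A 6-joint arm with a two-finger parallel gripper is mounted at the origin on the work surface. World frame = base frame: x ahead of the robot, y to its left, z up, the work surface at z = 0. Lengths are in m, angles in rad, forces in N, time in s.
With the tool pointing down it reaches from about 0.4 to 0.825 m from the base axis. Payload 7 kg.
Tool frame: the origin (TCP) lies on the centre line of the jaws, within the pads' length; the fingertips stand 17 mm ahead of it and the grasp point (between the pads) lies 2 mm behind it (env.nose_length is the distance from the TCP to the fingertips, in m); z points along the fingers, x is the direction in which the jaws open and shut, and the axes are right-handed (so a half turn about z gives the same grasp; the last joint's range is limited). The gripper opens to 88 mm and grips with 3 to 60 N. Pads are 19 mm wide; open, the fingers measure 130 mm over their backs; the gripper's body (78 mm by 193 mm) begins 47 mm behind the grasp point.
Start: joints at [-0.973, 0.359, 0.012, 0, -1.224, -0.288], TCP at [0.206, -0.643, 0.244] pointing down, gripper open.
Joint ranges: [-3.07, 3.07], [-1.43, 2.12], [-1.02, 1.25], [-3.03, 1.67], [-3.05, -0], [-3.03, 3.03]. Speed limits (rad/s): [2.39, 2.39, 3.01, 3.14, 3.14, 3.14].

## Interface

Orientations are given as a unit quaternion [w, x, y, z].
In Python, from cell import readout, eyes, workorder, env gives the robot as it stands.
- The arm moves only by the tool arm_command, never from a script. Its argument "deltas" is text: rows parted by semicolons, each of 7 numbers parted by spaces: the shift along the tool's x, y, z in m, then the turn, a rotation vector about the tool's x, y, z in degrees, then the finger opening in m, from 0 to 0.0876. A call has 1 to 12 rows; each row shifts and turns the commanded pose from where the row before left it, along the tool's axes as they then stand; what a row does not reach is not made up. A row lasts 1/8 s, in which the tool goes at most 62.5 mm and 10.7 degrees, less where a joint would pass 70% of its speed; a pose out of reach is approached as far as the arm can. A call is refused whole if a number of a shift passes 0.0625 or a number of a turn 10.7, either way. A call with a gripper value outside its range is refused whole. The fingers move at their own pace and stop on an object; "squeeze" is the grip in N (left out, the last holds). Time passes only in rows, so rows that do not move let the fingers close. It gives the time, the measured TCP pose, the force and the opening at its end, in the units of the state.
- readout.read_state(): the state, without advancing time (a new reading comes with each control period).
- eyes.capture(name): name is "side" or "top"; returns a dict with "color" (384x512x3 uint8, red, green, blue), "mtx" (3x3 intrinsics, pixels), "world_from_camera" (4x4, takes a point from camera to world coordinates). Camera axes: x right, y up, looking along -z (the intrinsics and any distortion apply to the point x, -y, -z); pixel columns grow to the right and rows downward; lengths in m; the calibration is good to about 2 mm. A picture is of the moment at which its call begins. There is no depth.
- workorder.sign_off(): hands the job in, once; it reports no verdict.
The state is a dict: "time_s": time; "joint_pos": joint angles; "dq": joint speeds; "joint_efforts": joint torques, N m; "eef_pos": TCP position; "eef_rot": TCP orientation; "force": force on the tool from outside, world axes, zero at the start; "torque": the same for the moment, N m; "gripper_width": opening from 0.0 (shut) to 1.0 (fully open).
Only numpy, scipy, OpenCV 4.12 (cv2) and the standard library are available. Lean on these libraries where they do the work, as an engineer would, in place of code of your own. Each camera call takes 0.05 s, during which the arm holds its last target.

## Task

Pick up the steel slide basket by the tab on top of its hanger, enter the hanger's runner plate at the open, flared end of the draining rail and slide it along inside until it is fully home against the stop, its sprung pin pushed in flush; then let go and leave it hanging there. Feel your way gently: the rail points a little aslant on its stand and the stop can be clamped anywhere in it, and basket and rail must never bear on each other with more than 25 N in all (levering at the tab multiplies a push about threefold, so a few newtons must do). Leave everything else on the bench where it stands.

Things in the scene. Friction and masses are not known exactly. Their poses are not given: they have to be found in the camera images.
- basket: Loose slide basket with hanger, 0.2 to 0.4 kg, standing on the bench; origin under its centre. From below: open steel basket 76 (x) x 50 (y) x 40 mm with glass slides, wire bail, 8 mm stem, white runner plate at 110 to 118 mm, 8 mm neck, white grip tab at 140 to 174 mm. z up; x (either way round) must lie along the rail.
- tab (a point): Centre of the basket's grip tab, 28 (x) x 12 (y) x 34 (z) mm, the place to grasp: close on its flat faces along its y axis. 157 mm above the basket's underside; same axes as the basket.
- plate (a point): Centre of the underside of the basket's runner plate, 44 (x) x 30 (y) x 8 (z) mm; 47 mm straight below tab, 110 mm above the basket's underside; same axes.
- rail: The draining rail's fixed stand: four legs (inner faces 102 mm apart, 60 and 200 mm from the mouth) and a drip tray 12 mm high. Origin on the bench below the rail's mouth; x points level from the mouth into the rail, z up. It carries an aluminium channel 280 mm long, top face 181 mm above the bench, closed at the far end.
- mouth (a point): Centre of the rail's mouth, 165 mm above the bench, on the running surface (upper face of the lower lips), axes of rail. Channel inside 34 wide, 12 high; lips 4 mm thick; 12 mm slot along top (for the neck) and bottom (stem), so the plate enters only here. Before the mouth a 20 mm long flare opens about 8 mm more each side, 5 mm up and down. A hung basket has plate at this height.
- axis (a point): Point on the stand's x axis 140 mm past the mouth, 165 mm above the bench. The channel was clamped by eye: swivelled about the mouth 0.05 to 0.08 rad off this axis; which way is not told. Inside it a steel stop is clamped with its face 140 to 220 mm from the mouth, unmeasured; its low black thumb knob above the slot, 18 mm behind the face, shows roughly where. Channel and stop are rigid.
- pin (a joint): Sprung brass pin, 6 mm thick, in the face of the stop. 0 = stands out 6 mm towards the mouth, 0.006 = pushed in flush, the plate's end against the stop. Its spring is weak (0.3 N when flush), less than the hung basket's friction, so the basket stays where it is left; the pin springs out if the basket is drawn back.
- amber_bottle: closed amber glass bottle, 60 mm across, 125 mm tall; origin under its centre. Leave it where it is
- small_jar: small amber jar with a black lid, 48 mm across, 60 mm tall; origin under its centre. Leave it where it is
- beaker: glass beaker, 66 mm across, 85 mm tall; origin under its centre. Leave it where it is
- spare_basket: steel slide basket of the same size (76 x 50 x 40 mm) but without a hanger, not part of the job; origin under its centre. Leave it where it is
- spatula: lab spatula with a black handle, 170 mm long, lying on the bench. Leave it where it is
- dish: shallow glass dish, 90 mm across, 18 mm tall; origin under its centre. Leave it where it is
- wash_bottle: white plastic bottle with a blue cap, 54 mm across, 110 mm tall; origin under its centre. Leave it where it is

How it is judged:
On the way, in this order (a step that is already met when the one before it is completed fails the run):
1. the basket is lifted clear of the bench, outside the rail (height (world z) of basket above 0.03 m and x of plate in the frame of mouth below -0.02 m), for 0.1 s.
2. the runner plate is inside the rail's open end (x of plate in the frame of mouth above 0.03 m and z of plate in the frame of mouth between -0.004 and 0.007 m and y of plate in the frame of mouth between -0.022 and 0.022 m and value of joint pin below 0.002 m), for 0.1 s.
At the end, for the whole second after the job is handed in: The basket hangs in the rail at rest and let go, upright within 0.1 rad, its plate on the running surface (within 5 mm in height), within 22 mm sideways of the stand's axis, at least 100 mm past the mouth, home against the stop: pin pushed in at least 4.2 of its 6 mm (value of joint pin above 0.0042 m and x of plate in the frame of mouth above 0.1 m and z of plate in the frame of mouth between -0.004 and 0.005 m and y of plate in the frame of mouth between -0.022 and 0.022 m and angle between basket's own z axis and vertical below 0.1 rad and linear speed of basket below 0.02 m/s); the robot touches nothing.
It fails at once if basket and rail (with its stop) pressed together with more than 25 N, all contacts added (contact force between basket and rail above 25 N).
It fails at once if another thing on the bench is moved by more than 30 mm (distance of any of amber_bottle, small_jar, beaker, spare_basket, spatula, dish, wash_bottle from where it was at the start of the episode above 0.03 m).
It also fails if it takes over 72 s, if anything falls off the work surface, if the arm or the gripper's body presses on something with over 40 N, if the wrist force passes 120 N, or if a joint passes its speed limit or range.

## Working session

There is one attempt and no reset: what is moved stays moved. The work goes in short steps, Python scripts to look and compute and a tool call to move; the robot and the scene stay as the last step left them, time stands still between calls to the robot, and variables do not carry over. Pictures are saved under pics/ and viewed, and the job is handed in when it is done.

Besides the shell and the picture viewer there is one more tool, called after "Call:" in YAML: its name, and indented under it one key for each argument. arm_command: Moves the arm, as the interface text tells. Its arguments: {"type":"object","properties":{"deltas":{"type":"string"},"squeeze":{"type":"number"}},"required":["deltas"]}

```bash
mkdir -p pics; ls; python3 - <<'E'
from cell import readout, eyes, workorder, env
import cv2,numpy as np,pickle
print(readout.read_state()); print(env.nose_length)
for n in("side","top"):
    c=eyes.capture(n); cv2.imwrite(f"pics/{n}0.png",c["color"][:,:,::-1]); pickle.dump(c,open(f"{n}0.pkl","wb"))
    print(n,c["mtx"].tolist(),np.round(c["world_from_camera"],4).tolist(),[k for k in c])
E
```

```text
pics
{'time_s': 0.0, 'joint_pos': array([-9.72916404e-01,  3.59394152e-01,  1.10639696e-02, -3.79639613e-04,
       -1.22411449e+00, -2.88096883e-01]), 'dq': array([ 2.26316640e-03,  3.87714385e-05, -1.08632870e-03, -2.17433788e-04,
        4.03010571e-04, -1.01424981e-03]), 'joint_efforts': array([-5.81727954e-05, -5.82714736e+01,  2.93064737e+01,  6.99727044e+00,
        6.98617485e-03, -1.70139865e-04]), 'eef_pos': array([ 0.20561395, -0.64242824,  0.24261489]), 'eef_rot': array([-7.16404955e-04,  5.89606068e-01,  8.07690518e-01,  4.44835419e-04]), 'force': array([ 0.06967135,  0.23023463, -0.48103731]), 'torque': array([ 0.00160686, -0.03187975, -0.03079435]), 'gripper_width': 1.002957653212536}
0.017
side [[455.53402152523387, 0.0, 252.85618700060118], [0.0, 455.53402152523387, 184.86544074243696], [0.0, 0.0, 1.0]] [[-0.8411, -0.3257, 0.4318, 1.1696], [0.5407, -0.4864, 0.6863, 0.9619], [-0.0135, 0.8108, 0.5852, 0.9221], [0.0, 0.0, 0.0, 1.0]] ['color', 'mtx', 'world_from_camera']
top [[436.32907034547975, 0.0, 248.13976658803898], [0.0, 436.32907034547975, 194.13409599121775], [0.0, 0.0, 1.0]] [[-0.0037, 0.9905, -0.1371, 0.3751], [-0.9997, -0.0005, 0.0227, 0.0078], [0.0224, 0.1372, 0.9903, 1.3202], [0.0, 0.0, 0.0, 1.0]] ['color', 'mtx', 'world_from_camera']
```

View pics/side0.png

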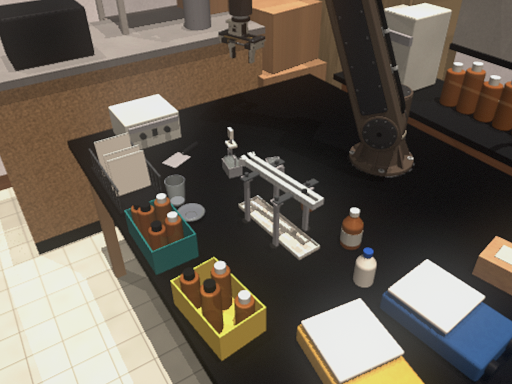

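View pics/top0.png

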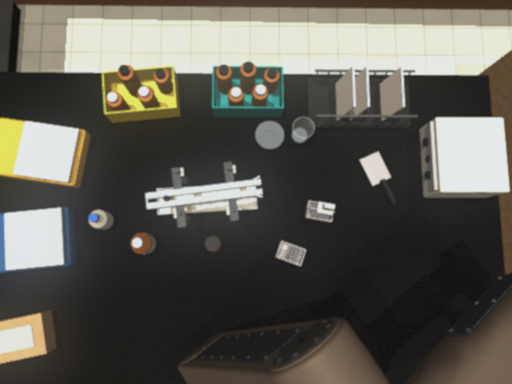

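```bash
python3 - <<'E'
import cv2
a=cv2.imread("pics/side0.png");b=cv2.imread("pics/top0.png")
cv2.imwrite("pics/s_crop.png",cv2.resize(a[115:265,205:335],None,fx=6*.66,fy=6*.66,interpolation=cv2.INTER_CUBIC))
cv2.imwrite("pics/t_rail.png",cv2.resize(b[155:235,140:270],None,fx=6,fy=6,interpolation=cv2.INTER_CUBIC))
cv2.imwrite("pics/t_bask.png",cv2.resize(b[190:275,265:345],None,fx=7,fy=7,interpolation=cv2.INTER_CUBIC))
cv2.imwrite("pics/s_bask.png",cv2.resize(a[120:220,210:290],None,fx=6,fy=6,interpolation=cv2.INTER_CUBIC))
E
```

```text
(no output)
```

View pics/s_crop.png

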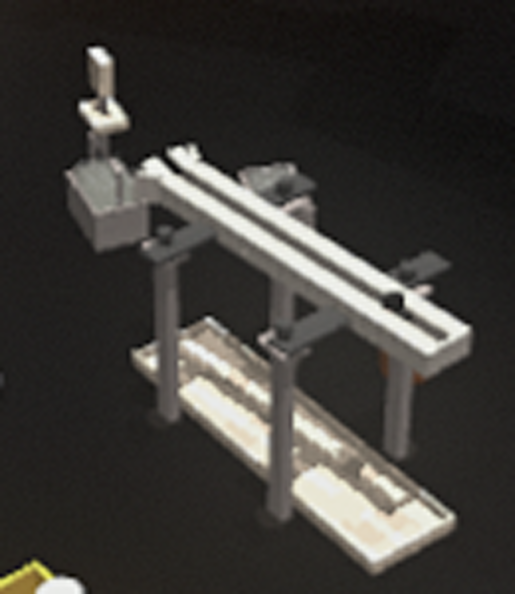

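View pics/t_rail.png

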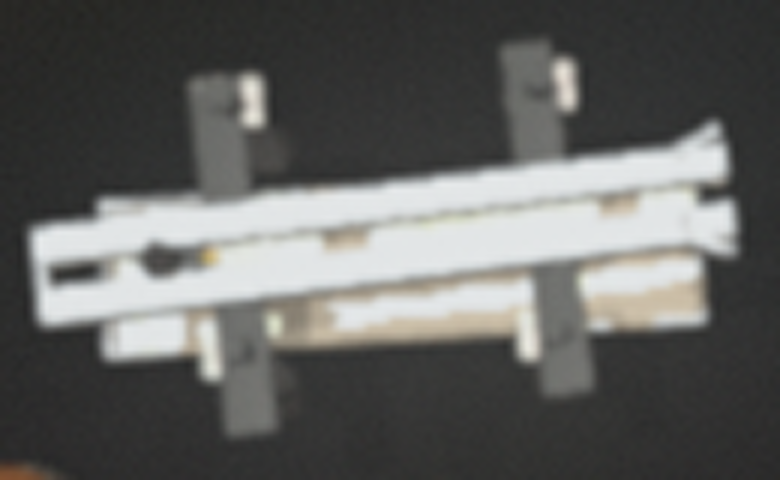

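View pics/t_bask.png

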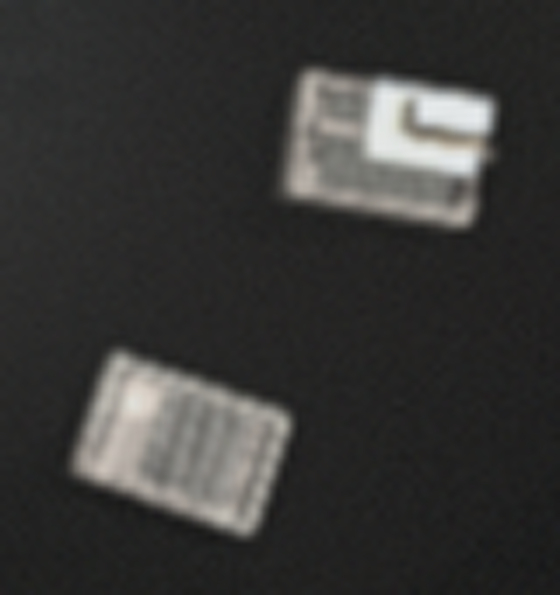

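View pics/s_bask.png

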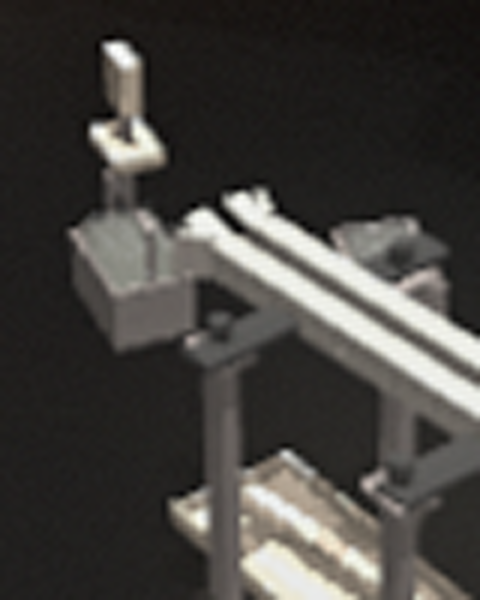

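```bash
cat > h.py <<'E'
import numpy as np,pickle,cv2
def ray(c,u,v,z):
    M=c["world_from_camera"];K=c["mtx"]
    d=np.array([(u-K[0,2])/K[0,0],-(v-K[1,2])/K[1,1],-1.]);d=M[:3,:3]@d;o=M[:3,3]
    return o+d*(z-o[2])/d[2]
def proj(c,P):
    M=c["world_from_camera"];K=c["mtx"]
    p=(np.atleast_2d(P)-M[:3,3])@M[:3,:3]
    return np.c_[K[0,2]+K[0,0]*p[:,0]/-p[:,2],K[1,2]-K[1,1]*p[:,1]/-p[:,2]]
def crop(u,v,x0,y0,s): return x0+(u+.5)/s-.5,y0+(v+.5)/s-.5
E
python3 - <<'E'
from h import *
t=pickle.load(open("top0.pkl","rb"));s=pickle.load(open("side0.pkl","rb"))
R=lambda u,v,z:ray(t,*crop(u,v,140,155,6),z)
for n,p in dict(upnear=(680,152),upfar=(30,228),lonear=(690,250),lofar=(40,325),slotnear=(725,191),slotfar=(75,272),knob=(160,260),pin=(208,256),fl1=(717,122),fl2=(735,255)).items(): print(n,R(*p,.181).round(4))
for n,p in dict(traytl=(100,200),traybl=(105,360),traytr=(697,180),traybr=(707,322)).items(): print(n,R(*p,.012).round(4))
# post tops? brackets 
B=lambda u,v,z:ray(t,*crop(u,v,265,190,7),z)
for n,p in dict(a=(372,78),b=(497,95),c=(488,172),d=(366,155)).items(): print("plate",n,B(*p,.118).round(4))
for n,p in dict(a=(300,70),c=(475,228),d=(288,195)).items(): print("bask",n,B(*p,.04).round(4))
for n,p in dict(a=(408,97),b=(494,108),c=(492,148),d=(408,133)).items(): print("tab",n,B(*p,.174).round(4))
S=lambda u,v,z:ray(s,*crop(u,v,205,115,3.96),z)
for n,p in dict(slotnear=(178,166),slotfar=(438,338),farc1=(468,328),farc2=(430,362),mouthR=(200,155),mouthL=(158,168),knob=(393,298)).items(): print("S",n,S(*p,.181).round(4))
S=lambda u,v,z:ray(s,*crop(u,v,210,120,6),z)
for n,p in dict(tab1=(102,42),tab2=(133,58),tab3=(143,52),tab4=(115,38)).items(): print("S",n,S(*p,.174).round(4))
for n,p in dict(a=(88,122),b=(128,165),c=(166,155),d=(125,115)).items(): print("Splate",n,S(*p,.118).round(4))
E
```

```text
upnear [ 0.5709 -0.0311  0.181 ]
upfar [0.5371 0.2534 0.181 ]
lonear [ 0.5272 -0.0353  0.181 ]
lofar [0.4945 0.2479 0.181 ]
slotnear [ 0.5535 -0.0509  0.181 ]
slotfar [0.5177 0.2333 0.181 ]
knob [0.523  0.1965 0.181 ]
pin [0.5247 0.1756 0.181 ]
fl1 [ 0.5843 -0.0476  0.181 ]
fl2 [ 0.525  -0.0551  0.181 ]
traytl [0.5754 0.2552 0.012 ]
traybl [0.4946 0.2507 0.012 ]
traytr [ 0.5856 -0.0454  0.012 ]
traybr [ 0.5133 -0.05    0.012 ]
plate a [ 0.523  -0.2136  0.118 ]
plate b [ 0.5161 -0.2634  0.118 ]
plate c [ 0.4854 -0.2589  0.118 ]
plate d [ 0.4922 -0.2104  0.118 ]
bask a [ 0.536  -0.1974  0.04  ]
bask c [ 0.4689 -0.2699  0.04  ]
bask d [ 0.4829 -0.1912  0.04  ]
tab a [ 0.5088 -0.2168  0.174 ]
tab b [ 0.5046 -0.2495  0.174 ]
tab c [ 0.4893 -0.2482  0.174 ]
tab d [ 0.4951 -0.2164  0.174 ]
S slotnear [ 0.5514 -0.0367  0.181 ]
S slotfar [0.5224 0.2423 0.181 ]
S farc1 [0.4986 0.2449 0.181 ]
S farc2 [0.543  0.2595 0.181 ]
S mouthR [ 0.5287 -0.0406  0.181 ]
S mouthL [ 0.5657 -0.0428  0.181 ]
S knob [0.5196 0.19   0.181 ]
S tab1 [ 0.5082 -0.2516  0.174 ]
S tab2 [ 0.5031 -0.2255  0.174 ]
S tab3 [ 0.4948 -0.2284  0.174 ]
S tab4 [ 0.4996 -0.2515  0.174 ]
Splate a [ 0.5141 -0.263   0.118 ]
Splate b [ 0.5193 -0.2081  0.118 ]
Splate c [ 0.4957 -0.2055  0.118 ]
Splate d [ 0.4921 -0.2579  0.118 ]
```

```bash
cat >> h.py <<'E'
def box(cx,cy,a,x0,x1,y0,y1,z0,z1):
    c,s=np.cos(a),np.sin(a)
    P=[]
    for z in(z0,z1):
        for x,y in((x0,y0),(x1,y0),(x1,y1),(x0,y1)): P.append((cx+c*x-s*y,cy+s*x+c*y,z))
    return np.array(P)
E_=[(0,1),(1,2),(2,3),(3,0),(4,5),(5,6),(6,7),(7,4),(0,4),(1,5),(2,6),(3,7)]
def draw(c,boxes,x0,y0,x1,y1,f,fn):
    im=cv2.resize(np.ascontiguousarray(c["color"][y0:y1,x0:x1,::-1]),None,fx=f,fy=f,interpolation=cv2.INTER_CUBIC)
    for P,col in boxes:
        q=(proj(c,P)-[x0,y0]+.5)*f-.5
        for i,j in E_: cv2.line(im,tuple(int(round(v*16)) for v in q[i]),tuple(int(round(v*16)) for v in q[j]),col,1,cv2.LINE_AA,4)
    cv2.imwrite(fn,im)
E
cat > ov.py <<'E'
from h import *
def basket(x,y,a,z=0):
    return [(box(x,y,a,-.038,.038,-.025,.025,z,z+.04),(0,255,0)),(box(x,y,a,-.022,.022,-.015,.015,z+.11,z+.118),(0,0,255)),(box(x,y,a,-.014,.014,-.006,.006,z+.14,z+.174),(255,255,0))]
def rail(x,y,a,W=.021):
    return [(box(x,y,a,0,.28,-W,W,.161,.181),(0,0,255)),(box(x,y,a,-.02,.28,-.006,.006,.181,.181),(0,255,0))]
if __name__=="__main__":
    t=pickle.load(open("top0.pkl","rb"));s=pickle.load(open("side0.pkl","rb"))
    b=basket(.503,-.2355,np.pi/2-.14); r=rail(.5495,-.031,np.pi/2+.117)
    draw(t,b,275,190,345,235,10,"pics/o1.png");draw(s,b,210,120,260,190,8,"pics/o2.png")
    draw(t,r,140,165,270,225,6,"pics/o3.png");draw(s,r,225,145,335,220,7,"pics/o4.png")
E
python3 ov.py
```

```text
(no output)
```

View pics/o1.png

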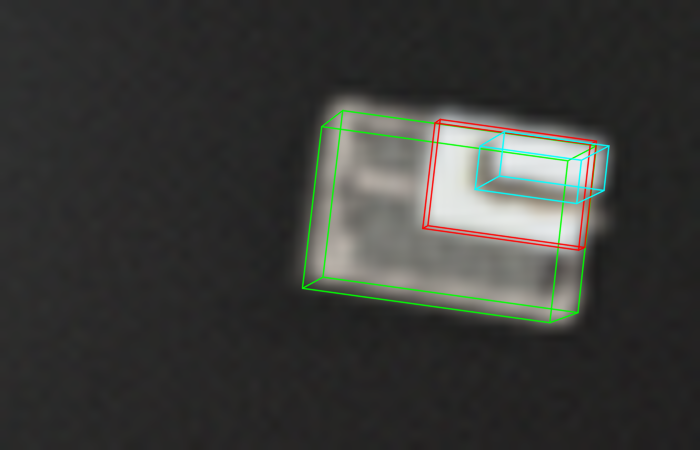

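View pics/o2.png

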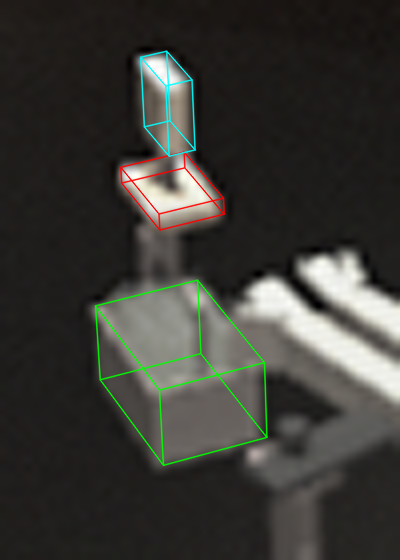

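View pics/o3.png

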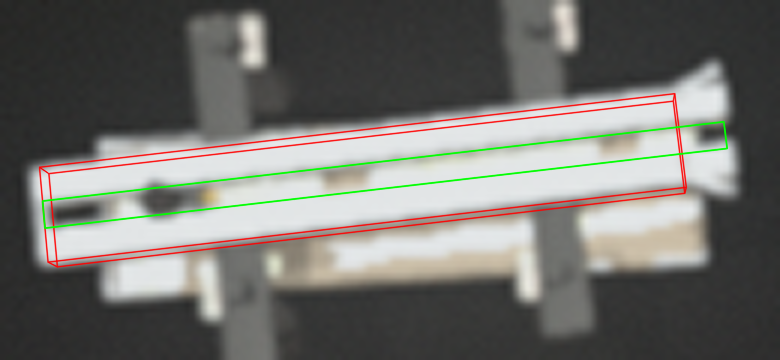

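View pics/o4.png

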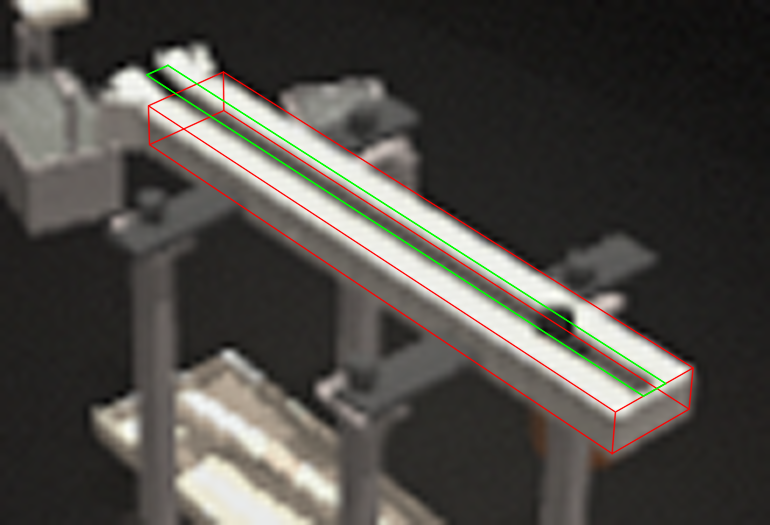

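Call:
arm_command:
  deltas: "0.015 0.020 0 0 0 0 0.08; 0.03 0.041 0 0 0 0 0.08; 0.03 0.041 0 0 0 0 0.08; 0.03 0.041 0 0 0 0 0.08; 0.03 0.041 0 0 0 0 0.08; 0.03 0.041 0 0 0 0 0.08; 0.03 0.041 0 0 0 0 0.08; 0.03 0.041 0 0 0 0 0.08; 0.03 0.041 0 0 0 0 0.08; 0.025 0.035 0 0 0 0 0.08; 0.015 0.02 0 0 0 0 0.08; 0 0 0 0 0 0 0.08"
  squeeze: 12

```text
time_s: 1.6
eef_pos: [0.5002, -0.237, 0.2434]
eef_rot: [-0.0, 0.588, 0.809, 0.0]
force: [-0.1, -0.1, -0.4]
gripper_width: 0.912
```

Call:
arm_command:
  deltas: "0 0 0 0 0 -5 0.05; 0 0 0 0 0 -10 0.05; 0 0 0 0 0 -10 0.05; 0 0 0 0 0 -10 0.05; 0 0 0 0 0 -10 0.05; 0 0 0 0 0 -10 0.05; 0 0 0 0 0 -6 0.05; 0 0 0 0 0 -3.4 0.05; 0 0 0 0 0 0 0.05"

```text
time_s: 2.72
eef_pos: [0.499, -0.2393, 0.2435]
eef_rot: [-0.0, 0.069, 0.998, 0.0]
force: [1.1, 0.6, 0.0]
gripper_width: 0.57
```

```bash
cat > go.py <<'E'
import sys;from cell import readout
from scipy.spatial.transform import Rotation as R
import numpy as np
s=readout.read_state();q=s["eef_rot"];r=R.from_quat([q[1],q[2],q[3],q[0]])
X=r.as_matrix()[:,0];yaw=np.degrees(np.arctan2(X[1],X[0]))
print("t",round(s["time_s"],2),"pos",s["eef_pos"].round(4),"yaw",yaw.round(2),"zaxis",r.as_matrix()[:,2].round(4),"F",s["force"].round(2),"T",s["torque"].round(3),"w",round(s["gripper_width"],3))
if len(sys.argv)>3:
    d=r.inv().apply(np.array(list(map(float,sys.argv[1:4])))-s["eef_pos"]);print("delta tool",d.round(4))
E
python3 go.py .504 -.2355 .158
```

```text
t 2.73 pos [ 0.499  -0.2393  0.2435] yaw 172.09 zaxis [-2.e-04  1.e-04 -1.e+00] F [1.1  0.61 0.01] T [ 0.045  0.049 -0.025] w 0.57
delta tool [-0.0045  0.0044  0.0855]
```

Call:
arm_command:
  deltas: "-0.0045 0.0044 0 0 0 0 0.05; 0 0 0.01 0 0 0 0.05; 0 0 0.015 0 0 0 0.05; 0 0 0.02 0 0 0 0.05; 0 0 0.02 0 0 0 0.05; 0 0 0.0145 0 0 0 0.05; 0 0 0.006 0 0 0 0.05; 0 0 0 0 0 0 0.05"

```text
time_s: 3.72
eef_pos: [0.5046, -0.2353, 0.1577]
eef_rot: [-0.0, 0.068, 0.998, -0.0]
force: [0.1, -0.7, 0.5]
gripper_width: 0.571
```

```bash
python3 - <<'E'
from cell import eyes
import cv2,numpy as np,pickle
from h import *
from ov import basket
for n,(x0,y0,x1,y1) in dict(side=(195,100,295,195),top=(260,160,350,240)).items():
    c=eyes.capture(n);pickle.dump(c,open(f"{n}1.pkl","wb"))
    draw(c,[],x0,y0,x1,y1,6,f"pics/{n}1.png")
E
python3 go.py
```

```text
t 3.83 pos [ 0.5051 -0.2354  0.1586] yaw 172.16 zaxis [ 9.e-04 -3.e-04 -1.e+00] F [ 0.13 -0.68  0.58] T [-0.001  0.153  0.043] w 0.573
```

View pics/side1.png

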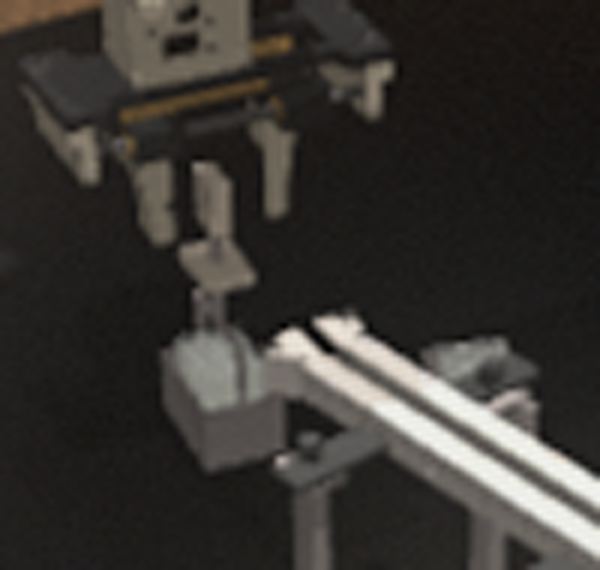

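View pics/top1.png

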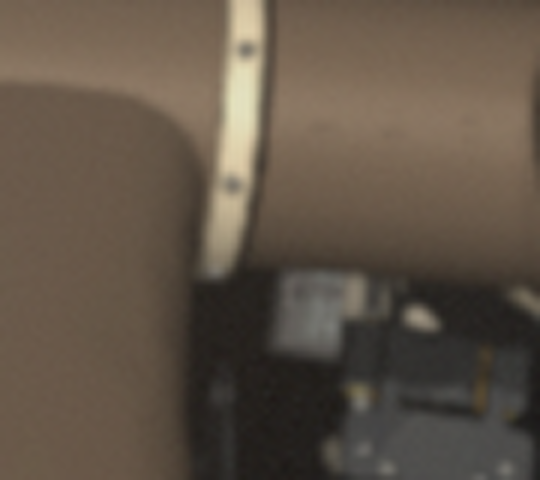

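Side view: the tab (213,200) sits between the fingers (155,205) and (275,170), well centred; the top view is masked by the arm. I'll close the gripper now.

Call:
arm_command:
  deltas: "0 0 0 0 0 0 0.025; 0 0 0 0 0 0 0.018; 0 0 0 0 0 0 0.012; 0 0 0 0 0 0 0.005; 0 0 0 0 0 0 0.005; 0 0 0 0 0 0 0.005"
  squeeze: 15

```text
time_s: 4.58
eef_pos: [0.5047, -0.2354, 0.1582]
eef_rot: [0.0, 0.068, 0.998, -0.0]
force: [-1.0, -0.6, 0.1]
gripper_width: 0.135
```

```bash
python3 - <<'E'
from cell import eyes
import cv2,numpy as np,pickle
from h import *
c=eyes.capture("side");draw(c,[],195,100,295,195,6,f"pics/side2.png")
E
python3 go.py
```

```text
t 4.62 pos [ 0.5047 -0.2353  0.1581] yaw 172.15 zaxis [-0.e+00 -1.e-04 -1.e+00] F [ 0.01 -1.05  1.03] T [-0.051  0.159  0.001] w 0.137
```

View pics/side2.png

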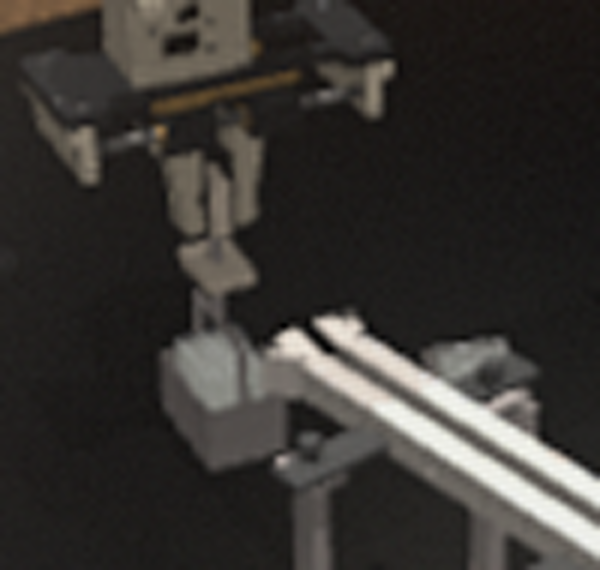

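Call:
arm_command:
  deltas: "0 0 -0.003 0 0 0 0.005; 0 0 -0.008 0 0 0 0.005; 0 0 -0.012 0 0 0 0.005; 0 0 -0.012 0 0 0 0.005; 0 0 -0.012 0 0 0 0.005; 0 0 -0.008 0 0 0 0.005; 0 0 -0.002 0 0 -4 0.005; 0 0 0 0 0 -6.5 0.005; 0 0 0 0 0 -4 0.005; 0 0 0 0 0 0 0.005; 0 0 0 0 0 0 0.005"

```text
time_s: 6.0
eef_pos: [0.5047, -0.2353, 0.2152]
eef_rot: [-0.0, -0.057, 0.998, 0.0]
force: [0.8, -0.1, -2.6]
gripper_width: 0.137
```

```bash
python3 go.py .5588 -.1105 .215
```

```text
t 6.0 pos [ 0.5047 -0.2353  0.2152] yaw -173.44 zaxis [-0.  0. -1.] F [ 0.81 -0.06 -2.63] T [-0.015  0.14  -0.022] w 0.137
delta tool [-0.068   0.1178  0.0002]
```

Call:
arm_command:
  deltas: "-0.005 0.008 0 0 0 0 0.005; -0.012 0.02 0 0 0 0 0.005; -0.014 0.025 0 0 0 0 0.005; -0.014 0.025 0 0 0 0 0.005; -0.012 0.02 0 0 0 0 0.005; -0.008 0.014 0 0 0 0 0.005; -0.003 0.006 0 0 0 0 0.005; 0 0 0 0 0 0 0.005; 0 0 0 0 0 0 0.005"

```text
time_s: 7.12
eef_pos: [0.5583, -0.1107, 0.2151]
eef_rot: [-0.0, -0.058, 0.998, -0.0]
force: [-0.8, 0.3, -2.9]
gripper_width: 0.136
```

```bash
python3 go.py;cat > look.py <<'E'
import sys
from cell import eyes,readout
from h import *
from ov import basket,rail
k=sys.argv[1];names=sys.argv[2].split(",")
ss=readout.read_state();p=ss["eef_pos"];q=ss["eef_rot"]
yaw=2*np.arctan2(q[2],q[1])-np.pi/2   # basket x dir
b=basket(p[0],p[1],yaw,p[2]-.158) if len(sys.argv)>3 else []
r=rail(.5495,-.031,np.pi/2+.117)[1:] if len(sys.argv)>3 else []
for n,(x0,y0,x1,y1) in dict(side=(205,95,305,195),top=(220,150,320,225)).items():
    if n in names:
        c=eyes.capture(n);pickle.dump(c,open(f"{n}{k}.pkl","wb"));draw(c,b+r,x0,y0,x1,y1,6,f"pics/{n}{k}.png")
E
python3 look.py 3 side,top 1
```

```text
t 7.12 pos [ 0.5583 -0.1107  0.2151] yaw -173.38 zaxis [-2.e-04 -1.e-04 -1.e+00] F [-0.75  0.26 -2.88] T [0.008 0.126 0.001] w 0.136
```

View pics/side3.png

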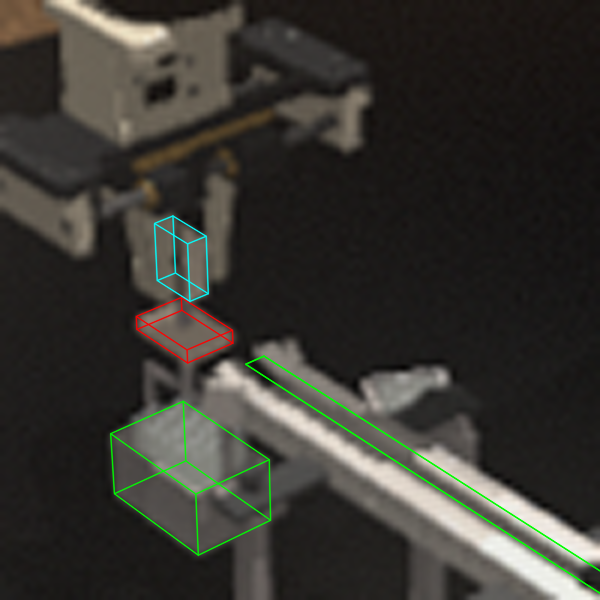

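View pics/top3.png

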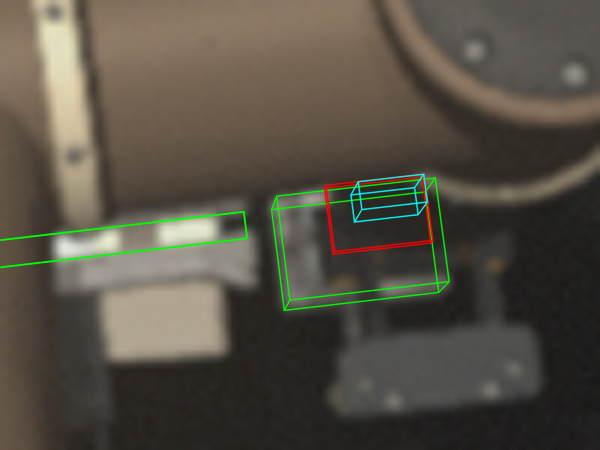

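```bash
python3 - <<'E'
from h import *
c=pickle.load(open("side3.pkl","rb"));draw(c,[],215,135,285,195,10,"pics/z3.png")
c=pickle.load(open("top3.pkl","rb"));draw(c,[],225,175,300,210,10,"pics/z3t.png")
E
```

```text
(no output)
```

View pics/z3.png

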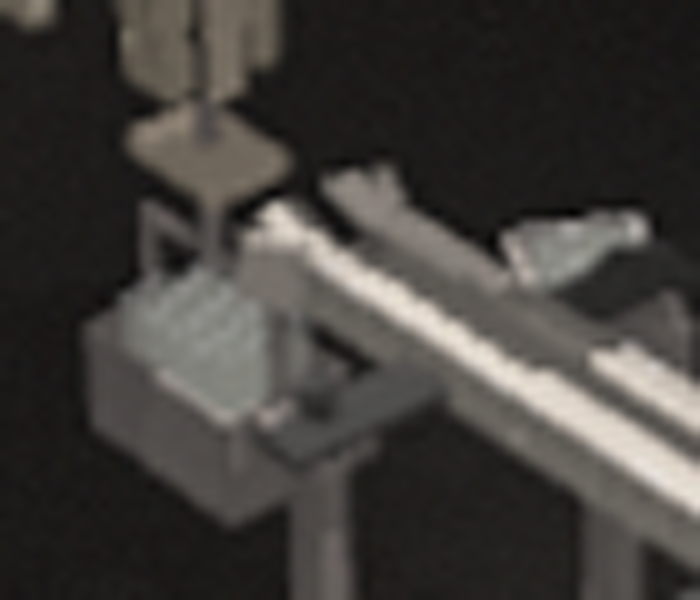

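View pics/z3t.png

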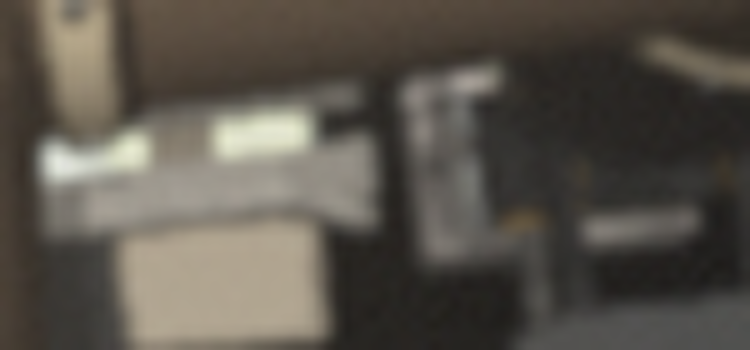

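```bash
python3 - <<'E'
from h import *
c=pickle.load(open("side3.pkl","rb"))
from ov import rail
draw(c,rail(.5495,-.031,np.pi/2+.117)[1:],215,135,285,195,10,"pics/z3b.png")
s=pickle.load(open("side0.pkl","rb"))
draw(s,rail(.5495,-.031,np.pi/2+.117)[1:],235,145,315,205,9,"pics/z0b.png")
draw(s,[],235,145,315,205,9,"pics/z0.png")
E
```

```text
(no output)
```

View pics/z3b.png

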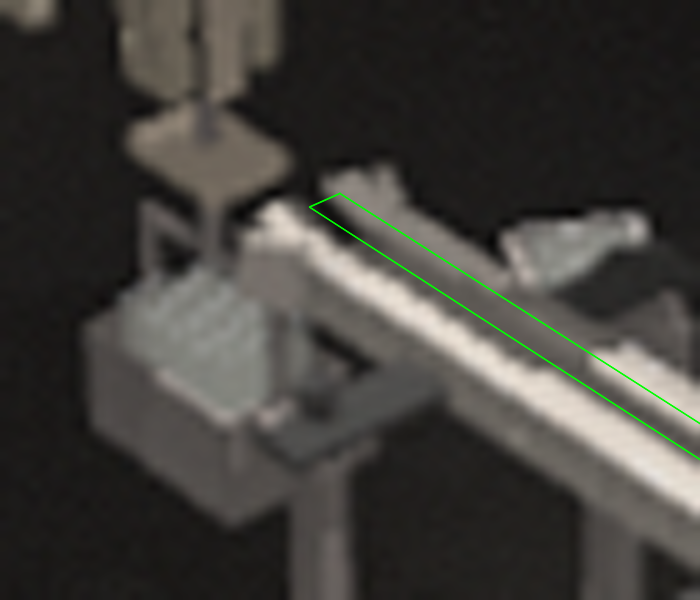

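View pics/z0b.png

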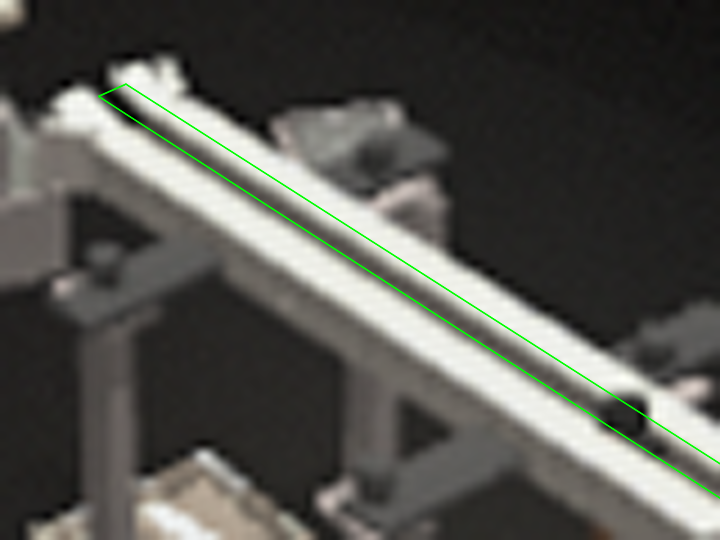

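View pics/z0.png

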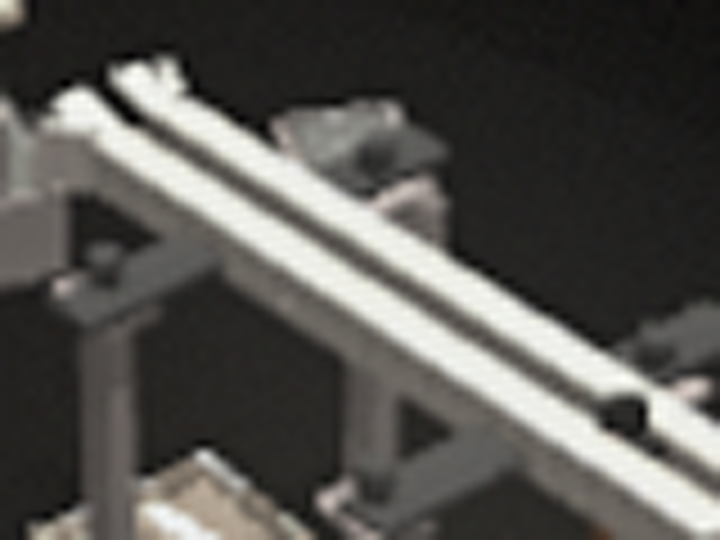

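Call:
arm_command:
  deltas: "-0.001 0.004 0 0 0 0 0.005; 0 0.008 0 0 0 0 0.005; 0 0.009 0 0 0 0 0.005; 0 0.008 0 0 0 0 0.005; 0 0.005 0 0 0 0 0.005; 0 0.002 0 0 0 0 0.005; 0 0 0 0 0 0 0.005; 0 0 0 0 0 0 0.005"

```text
time_s: 8.22
eef_pos: [0.5554, -0.0745, 0.2151]
eef_rot: [-0.0, -0.058, 0.998, -0.0]
force: [0.1, 0.3, -2.0]
gripper_width: 0.133
```

```bash
for i in 1 ; do python3 go.py;done; python3 look.py 4 side,top 
python3 - <<'E'
from h import *
c=pickle.load(open("side4.pkl","rb"));draw(c,[],215,135,285,195,10,"pics/z4.png")
c=pickle.load(open("top4.pkl","rb"));draw(c,[],225,165,300,210,10,"pics/z4t.png")
E
```

```text
t 8.22 pos [ 0.5554 -0.0745  0.2151] yaw -173.36 zaxis [-0.e+00 -1.e-04 -1.e+00] F [ 0.07  0.26 -2.03] T [ 0.053  0.1   -0.011] w 0.133
```

View pics/z4.png

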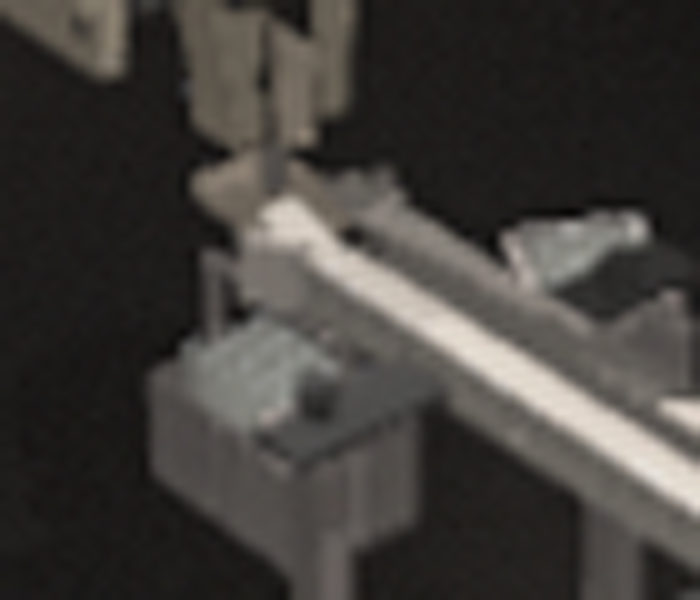

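View pics/z4t.png

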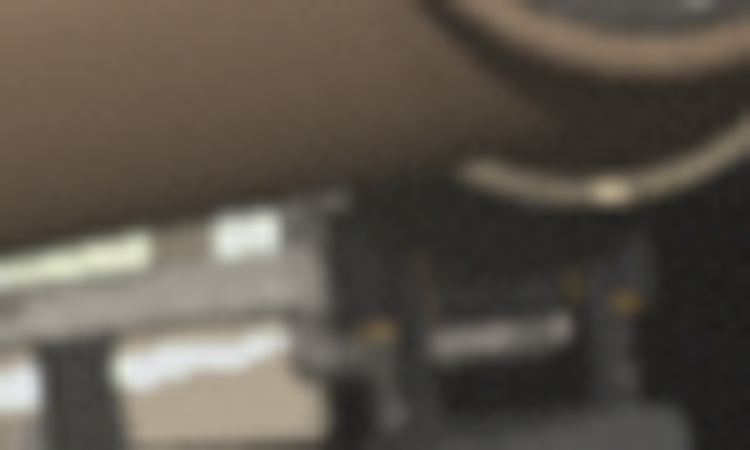

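Call:
arm_command:
  deltas: "0 0.004 0 0 0 0 0.005; 0 0.004 0 0 0 0 0.005; 0 0.004 0 0 0 0 0.005; 0 0.002 0 0 0 0 0.005; 0 0 0 0 0 0 0.005"

```text
time_s: 8.95
eef_pos: [0.5538, -0.0602, 0.2151]
eef_rot: [0.0, -0.058, 0.998, 0.0]
force: [-0.6, -0.1, -2.0]
gripper_width: 0.131
```

Call:
arm_command:
  deltas: "0 0.003 0 0 0 0 0.005; 0 0.003 0 0 0 0 0.005; 0 0.002 0 0 0 0 0.005; 0 0 0 0 0 0 0.005"

```text
time_s: 9.45
eef_pos: [0.5536, -0.0522, 0.2154]
eef_rot: [0.001, -0.058, 0.998, 0.0]
force: [3.3, 0.5, -2.6]
gripper_width: 0.139
```

```bash
python3 go.py
```

```text
t 9.45 pos [ 0.5536 -0.0522  0.2154] yaw -173.33 zaxis [ 1.6e-03  3.0e-04 -1.0e+00] F [ 3.34  0.46 -2.64] T [-0.067 -1.357 -0.048] w 0.139
```

Call:
arm_command:
  deltas: "-0.001 0 0 0 0 0 0.005; 0 0 0 0 0 0 0.005"

```text
time_s: 9.7
eef_pos: [0.5537, -0.0522, 0.215]
eef_rot: [-0.0, -0.058, 0.998, 0.0]
force: [2.2, 0.9, -2.1]
gripper_width: 0.131
```

```bash
python3 go.py
```

```text
t 9.7 pos [ 0.5537 -0.0522  0.215 ] yaw -173.35 zaxis [-3.e-04  2.e-04 -1.e+00] F [ 2.17  0.9  -2.06] T [ 0.302 -0.526  0.026] w 0.131
```

Call:
arm_command:
  deltas: "-0.001 0 0 0 0 0 0.005; 0 0 0 0 0 0 0.005"

```text
time_s: 9.95
eef_pos: [0.5543, -0.0523, 0.2146]
eef_rot: [-0.001, -0.058, 0.998, -0.0]
force: [-0.1, -0.1, -3.7]
gripper_width: 0.134
```

```bash
python3 go.py
```

```text
t 9.95 pos [ 0.5543 -0.0523  0.2146] yaw -173.36 zaxis [-1.4e-03 -1.0e-04 -1.0e+00] F [-0.13 -0.05 -3.68] T [0.047 0.125 0.039] w 0.134
```

Call:
arm_command:
  deltas: "-0.001 0 0 0 0 0 0.005; 0 0.002 0 0 0 0 0.005; 0 0.002 0 0 0 0 0.005; 0 0.002 0 0 0 0 0.005; 0 0 0 0 0 0 0.005"

```text
time_s: 10.58
eef_pos: [0.5551, -0.046, 0.2151]
eef_rot: [0.0, -0.058, 0.998, 0.0]
force: [0.9, -0.3, -3.4]
gripper_width: 0.13
```

```bash
python3 go.py
```

```text
t 10.57 pos [ 0.5551 -0.046   0.2151] yaw -173.33 zaxis [ 0.  0. -1.] F [ 0.86 -0.31 -3.39] T [-0.04   0.123  0.02 ] w 0.13
```

Call:
arm_command:
  deltas: "0 0.002 0 0 0 0 0.005; 0 0.003 0 0 0 0 0.005; 0 0.003 0 0 0 0 0.005; 0 0.002 0 0 0 0 0.005; 0 0 0 0 0 0 0.005"

```text
time_s: 11.2
eef_pos: [0.554, -0.0361, 0.2151]
eef_rot: [0.0, -0.058, 0.998, -0.0]
force: [0.1, 0.2, -2.9]
gripper_width: 0.136
```

```bash
python3 go.py
```

```text
t 11.2 pos [ 0.554  -0.0361  0.2151] yaw -173.33 zaxis [ 0. -0. -1.] F [ 0.13  0.18 -2.94] T [-0.006  0.11  -0.059] w 0.136
```

Call:
arm_command:
  deltas: "0 0.002 0 0 0 0 0.005; 0 0.003 0 0 0 0 0.005; 0 0.003 0 0 0 0 0.005; 0 0.003 0 0 0 0 0.005; 0 0.002 0 0 0 0 0.005; 0 0 0 0 0 0 0.005"

```text
time_s: 11.95
eef_pos: [0.5525, -0.0232, 0.2151]
eef_rot: [0.0, -0.058, 0.998, -0.0]
force: [0.5, 0.1, -2.4]
gripper_width: 0.139
```

```bash
python3 go.py
```

```text
t 11.95 pos [ 0.5525 -0.0232  0.2151] yaw -173.33 zaxis [ 0. -0. -1.] F [ 0.54  0.07 -2.38] T [-0.042  0.093  0.018] w 0.139
```

Call:
arm_command:
  deltas: "0 0.002 0 0 0 0 0.005; 0 0.003 0 0 0 0 0.005; 0 0.003 0 0 0 0 0.005; 0 0.003 0 0 0 0 0.005; 0 0.002 0 0 0 0 0.005; 0 0 0 0 0 0 0.005"

```text
time_s: 12.7
eef_pos: [0.551, -0.0102, 0.2151]
eef_rot: [0.0, -0.058, 0.998, 0.0]
force: [-0.5, 0.5, -2.2]
gripper_width: 0.134
```

```bash
python3 go.py
```

```text
t 12.7 pos [ 0.551  -0.0102  0.2151] yaw -173.33 zaxis [ 0.  0. -1.] F [-0.49  0.54 -2.22] T [-0.008  0.161 -0.001] w 0.134
```

Call:
arm_command:
  deltas: "0 0.002 0 0 0 0 0.005; 0 0.003 0 0 0 0 0.005; 0 0.003 0 0 0 0 0.005; 0 0.003 0 0 0 0 0.005; 0 0.002 0 0 0 0 0.005; 0 0 0 0 0 0 0.005"

```text
time_s: 13.45
eef_pos: [0.5494, 0.0026, 0.2151]
eef_rot: [-0.0, -0.058, 0.998, -0.0]
force: [0.1, 0.3, -2.7]
gripper_width: 0.135
```

```bash
python3 go.py
```

```text
t 13.45 pos [0.5494 0.0026 0.2151] yaw -173.33 zaxis [-0.e+00 -1.e-04 -1.e+00] F [ 0.08  0.32 -2.73] T [-0.047  0.12  -0.001] w 0.135
```

Call:
arm_command:
  deltas: "-0.0008 0 0 0 0 0 0.005; 0 0 0 0 0 0 0.005"

```text
time_s: 13.7
eef_pos: [0.5503, 0.0025, 0.215]
eef_rot: [0.0, -0.058, 0.998, -0.0]
force: [0.9, -0.3, -3.5]
gripper_width: 0.135
```

```bash
python3 go.py
```

```text
t 13.7 pos [0.5503 0.0025 0.215 ] yaw -173.36 zaxis [ 0. -0. -1.] F [ 0.93 -0.33 -3.55] T [ 0.041  0.081 -0.005] w 0.135
```

Call:
arm_command:
  deltas: "-0.0008 0 0 0 0 0 0.005; 0 0 0 0 0 0 0.005"

```text
time_s: 13.95
eef_pos: [0.5508, 0.0026, 0.215]
eef_rot: [-0.0, -0.058, 0.998, -0.0]
force: [-1.1, -1.0, -2.7]
gripper_width: 0.135
```

```bash
python3 go.py
```

```text
t 13.95 pos [0.5508 0.0026 0.215 ] yaw -173.36 zaxis [-6.e-04 -1.e-04 -1.e+00] F [-1.13 -1.01 -2.67] T [-0.076  0.496  0.021] w 0.135
```

Call:
arm_command:
  deltas: "0.001 0 0 0 0 0 0.005; 0.0011 0.001 0 0 0 0 0.005; 0 0.003 0 0 0 0 0.005; 0 0.003 0 0 0 0 0.005; 0 0.003 0 0 0 0 0.005; 0 0.003 0 0 0 0 0.005; 0 0.002 0 0 0 0 0.005; 0 0 0 0 0 0 0.005"

```text
time_s: 14.95
eef_pos: [0.5472, 0.0175, 0.2151]
eef_rot: [0.0, -0.058, 0.998, 0.0]
force: [-0.4, -0.3, -3.8]
gripper_width: 0.135
```

```bash
python3 go.py
```

```text
t 14.95 pos [0.5472 0.0175 0.2151] yaw -173.34 zaxis [ 1.e-04  0.e+00 -1.e+00] F [-0.4  -0.32 -3.81] T [ 0.002  0.071 -0.01 ] w 0.135
```

Call:
arm_command:
  deltas: "0 0.002 0 0 0 0 0.005; 0 0.003 0 0 0 0 0.005; 0 0.004 0 0 0 0 0.005; 0 0.004 0 0 0 0 0.005; 0 0.004 0 0 0 0 0.005; 0 0.003 0 0 0 0 0.005; 0 0 0 0 0 0 0.005"

```text
time_s: 15.82
eef_pos: [0.5449, 0.0375, 0.2151]
eef_rot: [0.0, -0.058, 0.998, 0.0]
force: [-1.3, -0.7, -2.6]
gripper_width: 0.132
```

```bash
python3 go.py
```

```text
t 15.82 pos [0.5449 0.0375 0.2151] yaw -173.33 zaxis [ 0.  0. -1.] F [-1.33 -0.74 -2.57] T [-0.092  0.058  0.014] w 0.132
```

Call:
arm_command:
  deltas: "0 0.002 0 0 0 0 0.005; 0 0.003 0 0 0 0 0.005; 0 0.004 0 0 0 0 0.005; 0 0.004 0 0 0 0 0.005; 0 0.004 0 0 0 0 0.005; 0 0.003 0 0 0 0 0.005; 0 0 0 0 0 0 0.005"

```text
time_s: 16.7
eef_pos: [0.5426, 0.0573, 0.215]
eef_rot: [-0.0, -0.058, 0.998, -0.0]
force: [-0.1, -1.0, -2.0]
gripper_width: 0.135
```

```bash
python3 go.py
```

```text
t 16.7 pos [0.5426 0.0573 0.215 ] yaw -173.33 zaxis [-0. -0. -1.] F [-0.13 -1.01 -1.97] T [-0.1    0.067 -0.031] w 0.135
```

Call:
arm_command:
  deltas: "0 0.002 0 0 0 0 0.005; 0 0.003 0 0 0 0 0.005; 0 0.004 0 0 0 0 0.005; 0 0.004 0 0 0 0 0.005; 0 0.003 0 0 0 0 0.005; 0 0 0 0 0 0 0.005"

```text
time_s: 17.45
eef_pos: [0.5407, 0.0732, 0.215]
eef_rot: [-0.0, -0.058, 0.998, 0.0]
force: [0.5, -0.5, -3.0]
gripper_width: 0.136
```

```bash
python3 go.py
```

```text
t 17.45 pos [0.5407 0.0732 0.215 ] yaw -173.33 zaxis [-0.  0. -1.] F [ 0.46 -0.5  -3.  ] T [-0.045  0.113  0.049] w 0.136
```

Call:
arm_command:
  deltas: "0 0.002 0 0 0 0 0.005; 0 0.003 0 0 0 0 0.005; 0 0.004 0 0 0 0 0.005; 0 0.004 0 0 0 0 0.005; 0 0.004 0 0 0 0 0.005; 0 0.003 0 0 0 0 0.005; 0 0 0 0 0 0 0.005"

```text
time_s: 18.32
eef_pos: [0.5384, 0.0931, 0.215]
eef_rot: [-0.0, -0.058, 0.998, 0.0]
force: [0.5, -0.6, -3.2]
gripper_width: 0.135
```

```bash
python3 go.py
```

```text
t 18.32 pos [0.5384 0.0931 0.215 ] yaw -173.33 zaxis [-0.  0. -1.] F [ 0.52 -0.6  -3.22] T [-0.076  0.117  0.043] w 0.135
```

Call:
arm_command:
  deltas: "0.001 0 0 0 0 0 0.005; 0 0 0 0 0 0 0.005"

```text
time_s: 18.58
eef_pos: [0.5373, 0.0926, 0.215]
eef_rot: [-0.0, -0.058, 0.998, -0.0]
force: [-0.1, -0.1, -2.3]
gripper_width: 0.139
```

```bash
python3 go.py
```

```text
t 18.57 pos [0.5373 0.0926 0.215 ] yaw -173.35 zaxis [-1.e-04 -1.e-04 -1.e+00] F [-0.08 -0.11 -2.35] T [ 0.016  0.111 -0.014] w 0.139
```

Free by at least 1 mm that way too; I'll recentre and go on.

Call:
arm_command:
  deltas: "-0.0007 0.002 0 0 0 0 0.005; 0 0.003 0 0 0 0 0.005; 0 0.004 0 0 0 0 0.005; 0 0.004 0 0 0 0 0.005; 0 0.003 0 0 0 0 0.005; 0 0 0 0 0 0 0.005"

```text
time_s: 19.32
eef_pos: [0.5363, 0.109, 0.2151]
eef_rot: [0.0, -0.058, 0.998, 0.0]
force: [0.2, 0.1, -2.3]
gripper_width: 0.133
```

```bash
python3 go.py
```

```text
t 19.32 pos [0.5363 0.109  0.2151] yaw -173.32 zaxis [ 1.e-04  0.e+00 -1.e+00] F [ 0.23  0.12 -2.32] T [-0.08   0.095  0.04 ] w 0.133
```

Call:
arm_command:
  deltas: "0 0.002 0 0 0 0 0.005; 0 0.003 0 0 0 0 0.005; 0 0.003 0 0 0 0 0.005; 0 0.003 0 0 0 0 0.005; 0 0.002 0 0 0 0 0.005; 0 0 0 0 0 0 0.005"

```text
time_s: 20.08
eef_pos: [0.5347, 0.1218, 0.2151]
eef_rot: [-0.0, -0.058, 0.998, 0.0]
force: [-0.1, 0.4, -2.7]
gripper_width: 0.137
```

```bash
python3 go.py
```

```text
t 20.07 pos [0.5347 0.1218 0.2151] yaw -173.34 zaxis [-0.  0. -1.] F [-0.12  0.36 -2.7 ] T [0.006 0.107 0.011] w 0.137
```

Call:
arm_command:
  deltas: "0 0.002 0 0 0 0 0.005; 0 0.002 0 0 0 0 0.005; 0 0.002 0 0 0 0 0.005; 0 0.002 0 0 0 0 0.005; 0 0 0 0 0 0 0.005"
  squeeze: 8

```text
time_s: 20.7
eef_pos: [0.5338, 0.1297, 0.2151]
eef_rot: [0.0, -0.058, 0.998, 0.0]
force: [0.3, -0.5, -3.0]
gripper_width: 0.137
```

```bash
python3 go.py
```

```text
t 20.7 pos [0.5338 0.1297 0.2151] yaw -173.34 zaxis [ 0.  0. -1.] F [ 0.32 -0.48 -2.97] T [-0.045  0.077 -0.029] w 0.137
```

Call:
arm_command:
  deltas: "0 0.0015 0 0 0 0 0.005; 0 0.0015 0 0 0 0 0.005; 0 0.0015 0 0 0 0 0.005; 0 0 0 0 0 0 0.005"

```text
time_s: 21.2
eef_pos: [0.5333, 0.1341, 0.2151]
eef_rot: [-0.0, -0.058, 0.998, -0.0]
force: [0.6, -0.1, -2.6]
gripper_width: 0.137
```

```bash
python3 go.py; python3 - <<'E'
from cell import eyes
from h import *
c=eyes.capture("side");pickle.dump(c,open("side5.pkl","wb"));draw(c,[],230,110,350,210,6,"pics/side5.png")
c=eyes.capture("top");pickle.dump(c,open("top5.pkl","wb"));draw(c,[],130,150,270,240,5,"pics/top5.png")
E
```

```text
t 21.2 pos [0.5333 0.1341 0.2151] yaw -173.34 zaxis [-0. -0. -1.] F [ 0.57 -0.14 -2.56] T [-0.     0.135 -0.018] w 0.137
```

View pics/side5.png

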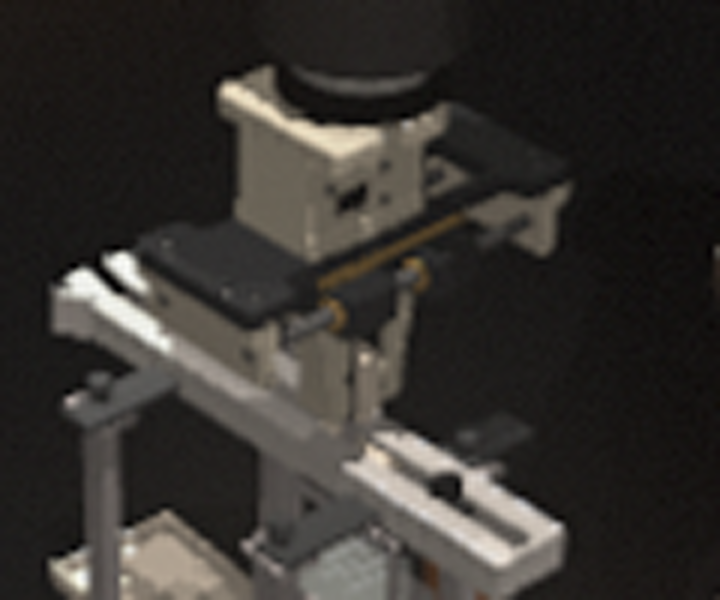

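View pics/top5.png

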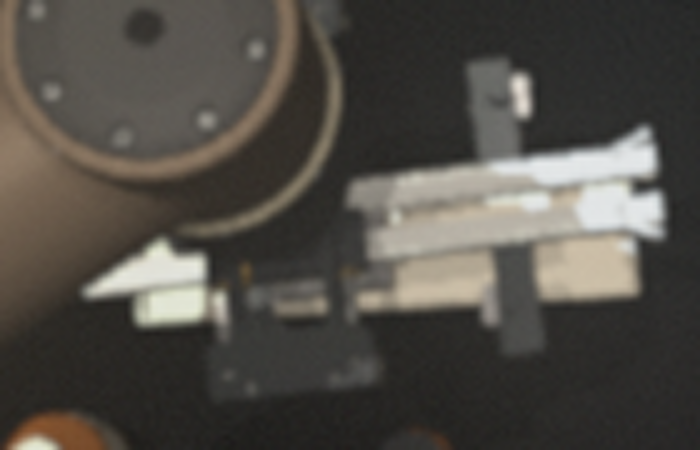

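```bash
python3 - <<'E'
from h import *
c=pickle.load(open("side5.pkl","rb"));draw(c,[],275,170,325,210,14,"pics/z5.png")
E
```

```text
(no output)
```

View pics/z5.png

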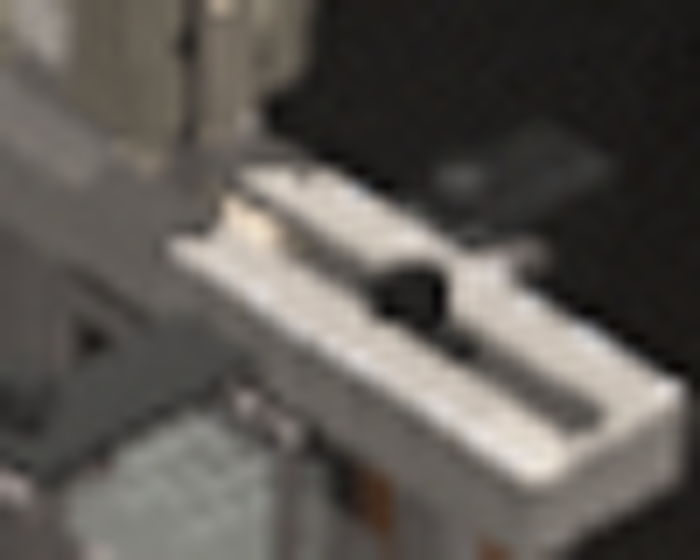

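```bash
python3 - <<'E'
from h import *
c=pickle.load(open("side5.pkl","rb"))
S=lambda u,v,z:ray(c,*crop(u,v,275,170,14),z).round(4)
print(S(285,243,.175),S(410,312,.181),S(410,300,.186),S(600,415,.181))
E
```

```text
[0.5264 0.1588 0.175 ] [0.5252 0.1969 0.181 ] [0.5271 0.199  0.186 ] [0.5154 0.2428 0.181 ]
```

Call:
arm_command:
  deltas: "0 0.002 0 0 0 0 0.005; 0 0.002 0 0 0 0 0.005; 0 0.002 0 0 0 0 0.005; 0 0.002 0 0 0 0 0.005; 0 0 0 0 0 0 0.005"

```text
time_s: 21.92
eef_pos: [0.5324, 0.1421, 0.215]
eef_rot: [-0.0, -0.058, 0.998, 0.0]
force: [-0.3, -0.1, -2.8]
gripper_width: 0.136
```

```bash
python3 go.py
```

```text
t 21.93 pos [0.5324 0.1421 0.215 ] yaw -173.34 zaxis [-0.  0. -1.] F [-0.31 -0.07 -2.79] T [-0.041  0.105  0.029] w 0.136
```

Call:
arm_command:
  deltas: "0 0.001 0 0 0 0 0.005; 0 0.0015 0 0 0 0 0.005; 0 0.001 0 0 0 0 0.005; 0 0 0 0 0 0 0.005"

```text
time_s: 22.42
eef_pos: [0.532, 0.1455, 0.215]
eef_rot: [-0.0, -0.058, 0.998, -0.0]
force: [-0.4, -0.7, -1.8]
gripper_width: 0.139
```

```bash
python3 go.py
```

```text
t 22.43 pos [0.532  0.1455 0.215 ] yaw -173.35 zaxis [-1.e-04 -0.e+00 -1.e+00] F [-0.37 -0.69 -1.77] T [0.    0.069 0.011] w 0.139
```

Call:
arm_command:
  deltas: "0 0.001 0 0 0 0 0.005; 0 0.001 0 0 0 0 0.005; 0 0.001 0 0 0 0 0.005; 0 0 0 0 0 0 0.005"

```text
time_s: 22.92
eef_pos: [0.5316, 0.1485, 0.215]
eef_rot: [-0.0, -0.058, 0.998, -0.0]
force: [0.4, -0.6, -3.5]
gripper_width: 0.134
```

```bash
python3 go.py
```

```text
t 22.93 pos [0.5316 0.1485 0.215 ] yaw -173.35 zaxis [ 0. -0. -1.] F [ 0.39 -0.64 -3.53] T [-0.029  0.132  0.03 ] w 0.134
```

Call:
arm_command:
  deltas: "0 0 0.0007 0 0 0 0.005; 0 0 0.0006 0 0 0 0.005; 0 0 0 0 0 0 0.005"

```text
time_s: 23.3
eef_pos: [0.5316, 0.1483, 0.2137]
eef_rot: [-0.0, -0.058, 0.998, -0.0]
force: [0.4, -0.2, -2.7]
gripper_width: 0.137
```

```bash
python3 go.py
```

```text
t 23.3 pos [0.5316 0.1483 0.2137] yaw -173.35 zaxis [-2.e-04 -1.e-04 -1.e+00] F [ 0.36 -0.19 -2.73] T [ 0.061  0.075 -0.001] w 0.137
```

Call:
arm_command:
  deltas: "0 0 0.0004 0 0 0 0.005; 0 0 0 0 0 0 0.005"

```text
time_s: 23.55
eef_pos: [0.5316, 0.1484, 0.2133]
eef_rot: [-0.0, -0.058, 0.998, -0.0]
force: [-0.8, -0.0, -3.0]
gripper_width: 0.136
```

```bash
python3 go.py
```

```text
t 23.55 pos [0.5316 0.1484 0.2133] yaw -173.35 zaxis [-1.e-04 -0.e+00 -1.e+00] F [-0.81 -0.04 -2.96] T [ 0.025  0.089 -0.013] w 0.136
```

Call:
arm_command:
  deltas: "0 0 0.0003 0 0 0 0.005; 0 0 0 0 0 0 0.005"

```text
time_s: 23.8
eef_pos: [0.5317, 0.1484, 0.2132]
eef_rot: [0.0, -0.058, 0.998, 0.0]
force: [-1.0, 0.4, -2.3]
gripper_width: 0.137
```

```bash
python3 go.py
```

```text
t 23.8 pos [0.5317 0.1484 0.2132] yaw -173.35 zaxis [ 2.e-04  1.e-04 -1.e+00] F [-0.99  0.44 -2.26] T [-0.005  0.204  0.011] w 0.137
```

Call:
arm_command:
  deltas: "0 0 0.0003 0 0 0 0.005; 0 0 0 0 0 0 0.005"

```text
time_s: 24.05
eef_pos: [0.5317, 0.1484, 0.2131]
eef_rot: [0.0, -0.058, 0.998, 0.0]
force: [-1.7, -0.7, 1.7]
gripper_width: 0.137
```

```bash
python3 go.py
```

```text
t 24.05 pos [0.5317 0.1484 0.2131] yaw -173.34 zaxis [ 3.e-04  0.e+00 -1.e+00] F [-1.74 -0.74  1.71] T [-0.115  0.799  0.026] w 0.137
```

Call:
arm_command:
  deltas: "0 0 -0.0004 0 0 0 0.005; 0 0 0 0 0 0 0.005"

```text
time_s: 24.3
eef_pos: [0.5317, 0.1484, 0.2131]
eef_rot: [0.0, -0.058, 0.998, -0.0]
force: [-1.0, 0.1, -1.2]
gripper_width: 0.138
```

```bash
python3 go.py
```

```text
t 24.3 pos [0.5317 0.1484 0.2131] yaw -173.35 zaxis [ 0. -0. -1.] F [-1.01  0.08 -1.2 ] T [-0.085  0.411  0.062] w 0.138
```

Call:
arm_command:
  deltas: "0 0.001 0 0 0 0 0.005; 0 0.001 0 0 0 0 0.005; 0 0 0 0 0 0 0.005"

```text
time_s: 24.68
eef_pos: [0.5315, 0.1505, 0.2132]
eef_rot: [0.0, -0.058, 0.998, 0.0]
force: [1.0, -1.3, -0.4]
gripper_width: 0.135
```

```bash
python3 go.py
```

```text
t 24.68 pos [0.5315 0.1505 0.2132] yaw -173.34 zaxis [ 2.e-04  0.e+00 -1.e+00] F [ 1.04 -1.3  -0.36] T [-0.421 -0.034  0.01 ] w 0.135
```

Call:
arm_command:
  deltas: "0 0.0005 -0.0002 0 0 0 0.005; 0 0.001 0 0 0 0 0.005; 0 0 0 0 0 0 0.005"

```text
time_s: 25.05
eef_pos: [0.5312, 0.1521, 0.2132]
eef_rot: [-0.0, -0.058, 0.998, 0.0]
force: [-0.7, 0.1, -2.4]
gripper_width: 0.134
```

```bash
python3 go.py
```

```text
t 25.05 pos [0.5312 0.1521 0.2132] yaw -173.35 zaxis [-2.e-04  2.e-04 -1.e+00] F [-0.73  0.13 -2.36] T [ 0.056  0.093 -0.064] w 0.134
```

Call:
arm_command:
  deltas: "0 0.001 0 0 0 0 0.005; 0 0 0 0 0 0 0.005"

```text
time_s: 25.3
eef_pos: [0.531, 0.153, 0.2132]
eef_rot: [-0.0, -0.058, 0.998, 0.0]
force: [-0.2, -0.6, -3.1]
gripper_width: 0.138
```

```bash
python3 go.py
```

```text
t 25.3 pos [0.531  0.153  0.2132] yaw -173.35 zaxis [-3.e-04 -0.e+00 -1.e+00] F [-0.17 -0.63 -3.09] T [-0.018  0.12  -0.028] w 0.138
```

Call:
arm_command:
  deltas: "0 0.001 0 0 0 0 0.005; 0 0 0 0 0 0 0.005"

```text
time_s: 25.55
eef_pos: [0.531, 0.1539, 0.2133]
eef_rot: [-0.0, -0.058, 0.998, -0.0]
force: [-0.1, -0.8, -3.2]
gripper_width: 0.132
```

```bash
python3 go.py
```

```text
t 25.55 pos [0.531  0.1539 0.2133] yaw -173.35 zaxis [-1.e-04 -0.e+00 -1.e+00] F [-0.09 -0.83 -3.21] T [-0.109  0.125 -0.018] w 0.132
```

Call:
arm_command:
  deltas: "0 0.001 0 0 0 0 0.005; 0 0 0 0 0 0 0.005"

```text
time_s: 25.8
eef_pos: [0.5309, 0.1549, 0.2133]
eef_rot: [-0.0, -0.058, 0.998, -0.0]
force: [0.1, -0.4, -2.6]
gripper_width: 0.135
```

```bash
python3 go.py
```

```text
t 25.8 pos [0.5309 0.1549 0.2133] yaw -173.35 zaxis [-0. -0. -1.] F [ 0.11 -0.38 -2.65] T [-0.116  0.158 -0.004] w 0.135
```

Call:
arm_command:
  deltas: "0 0.001 0 0 0 0 0.005; 0 0 0 0 0 0 0.005"

```text
time_s: 26.05
eef_pos: [0.5308, 0.1559, 0.2134]
eef_rot: [-0.0, -0.058, 0.998, 0.0]
force: [0.3, -0.2, -3.1]
gripper_width: 0.139
```

```bash
python3 go.py
```

```text
t 26.05 pos [0.5308 0.1559 0.2134] yaw -173.34 zaxis [-0.  0. -1.] F [ 0.31 -0.19 -3.07] T [-0.092  0.115  0.015] w 0.139
```

Call:
arm_command:
  deltas: "0 0.0008 0 0 0 0 0.005; 0 0 0 0 0 0 0.005"

```text
time_s: 26.3
eef_pos: [0.5307, 0.1564, 0.2134]
eef_rot: [-0.0, -0.058, 0.998, -0.0]
force: [0.4, -1.8, -2.0]
gripper_width: 0.136
```

```bash
python3 go.py
```

```text
t 26.3 pos [0.5307 0.1564 0.2134] yaw -173.35 zaxis [-1.e-04 -4.e-04 -1.e+00] F [ 0.36 -1.77 -2.03] T [-0.656  0.071  0.006] w 0.136
```

Call:
arm_command:
  deltas: "0 0.0004 0 0 0 0 0.005; 0 0 0 0 0 0 0.005"

```text
time_s: 26.55
eef_pos: [0.5307, 0.1567, 0.2135]
eef_rot: [0.0, -0.058, 0.998, -0.0]
force: [0.0, -2.9, -1.4]
gripper_width: 0.135
```

```bash
python3 go.py; python3 - <<'E'
from cell import eyes
from h import *
c=eyes.capture("side");pickle.dump(c,open("side6.pkl","wb"));draw(c,[],275,170,325,210,14,"pics/z6.png")
E
```

```text
t 26.55 pos [0.5307 0.1567 0.2135] yaw -173.35 zaxis [ 1.e-04 -5.e-04 -1.e+00] F [ 0.04 -2.87 -1.41] T [-1.311e+00 -9.100e-02  1.000e-03] w 0.135
```

View pics/z6.png

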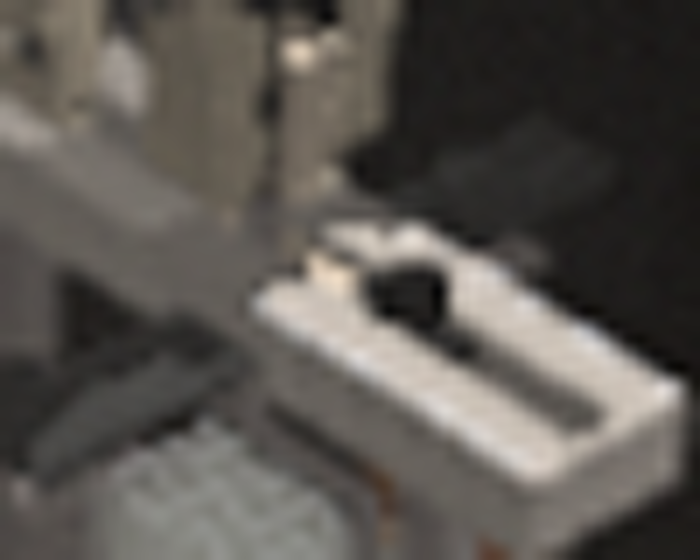

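Call:
arm_command:
  deltas: "0 -0.0004 0.0002 0 0 0 0.005; 0 0 0 0 0 0 0.005; 0 0 0 0 0 0 0.0125; 0 0 0 0 0 0 0.015; 0 0 0 0 0 0 0.02; 0 0 0 0 0 0 0.025; 0 0 0 0 0 0 0.03; 0 0 0 0 0 0 0.03; 0 0 0 0 0 0 0.03"
  squeeze: 4

```text
time_s: 27.72
eef_pos: [0.5307, 0.1567, 0.2132]
eef_rot: [0.0, -0.058, 0.998, 0.0]
force: [-0.1, 0.7, -0.2]
gripper_width: 0.343
```

```bash
python3 go.py; python3 - <<'E'
from cell import eyes
from h import *
c=eyes.capture("side");pickle.dump(c,open("side7.pkl","wb"));draw(c,[],260,140,330,200,10,"pics/z7.png")
E
```

```text
t 27.73 pos [0.5307 0.1567 0.2132] yaw -173.35 zaxis [ 0.  0. -1.] F [-0.11  0.74 -0.19] T [0.024 0.094 0.02 ] w 0.343
```

View pics/z7.png

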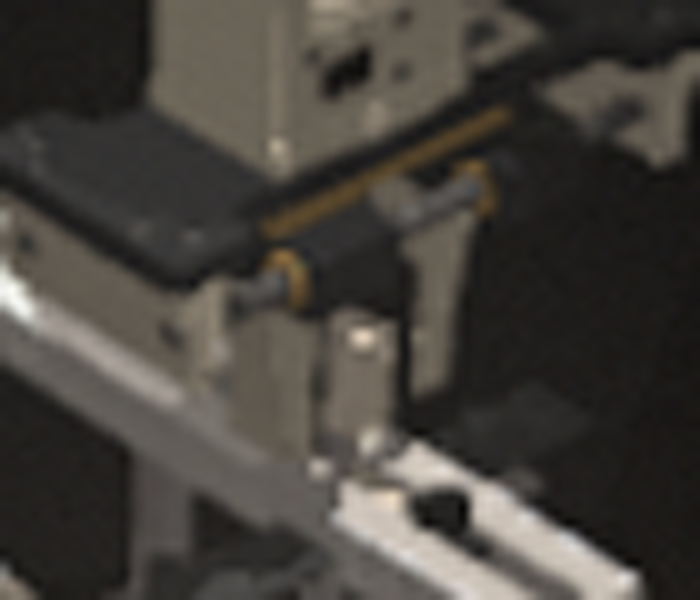

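The fingers are open and the tab at (360,375) stands free between them. I'll retreat straight up.

Call:
arm_command:
  deltas: "0 0 -0.003 0 0 0 0.03; 0 0 -0.006 0 0 0 0.03; 0 0 -0.01 0 0 0 0.03; 0 0 -0.02 0 0 0 0.03; 0 0 -0.03 0 0 0 0.03; 0 0 -0.03 0 0 0 0.03; 0 0 -0.02 0 0 0 0.03; 0 0 -0.01 0 0 0 0.03; 0 0 0 0 0 0 0.03"

```text
time_s: 28.9
eef_pos: [0.5308, 0.1567, 0.3428]
eef_rot: [0.001, -0.058, 0.998, 0.0]
force: [-0.6, 0.0, -0.2]
gripper_width: 0.342
```

```bash
python3 go.py; python3 - <<'E'
from cell import eyes
from h import *
from ov import basket
c=eyes.capture("side");pickle.dump(c,open("side8.pkl","wb"));draw(c,[],250,140,330,220,7,"pics/z8.png")
draw(c,basket(.5307,.1567,np.pi/2+.117,.055)[1:],260,150,320,210,10,"pics/z8b.png")
E
```

```text
t 28.9 pos [0.5308 0.1567 0.3428] yaw -173.35 zaxis [ 1.e-03  7.e-04 -1.e+00] F [-0.61  0.04 -0.17] T [ 0.061  0.132 -0.009] w 0.342
```

View pics/z8.png

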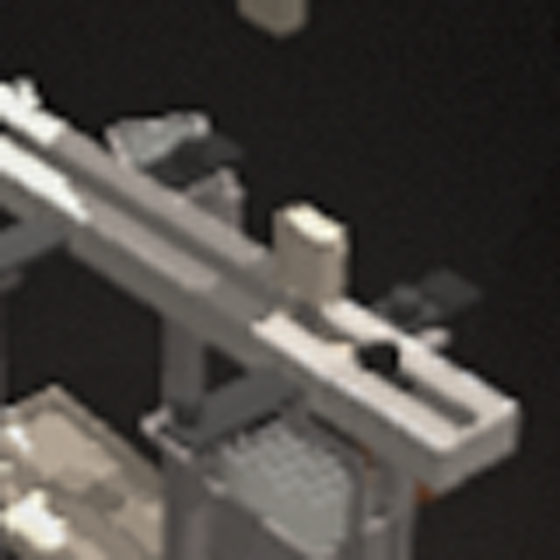

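View pics/z8b.png

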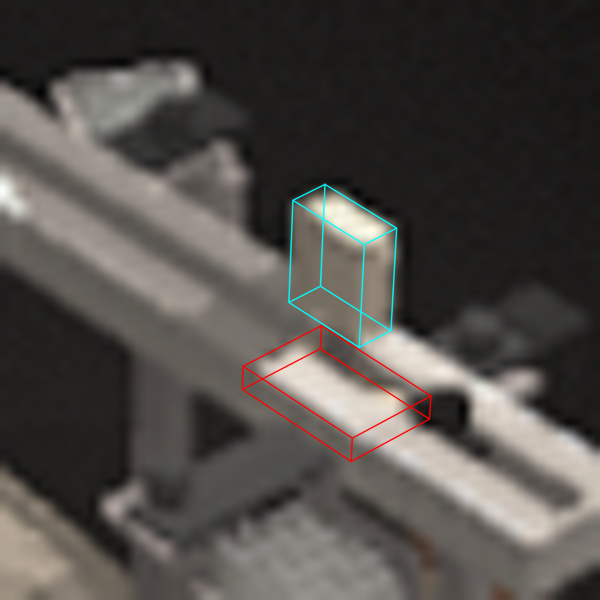

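```bash
python3 - <<'E'
from h import *
from cell import eyes
a=pickle.load(open("side6.pkl","rb"))["color"];c8=pickle.load(open("side8.pkl","rb"));b=c8["color"];b2=eyes.capture("side")["color"]
g=lambda i:cv2.cvtColor(i,cv2.COLOR_RGB2GRAY).astype(np.float32)
r=(slice(194,235),slice(275,305))
for p,q in((a,b),(b,b2)):
    A,B=g(p)[r],g(q)[r];print(cv2.phaseCorrelate(A,B,cv2.createHanningWindow(A.shape[::-1],cv2.CV_32F)))
    W=np.eye(2,3,dtype=np.float32);print(cv2.findTransformECC(A,B,W,cv2.MOTION_TRANSLATION)[0],W[:,2])
for d in (0,.001,.002):print(proj(c8,[[.53+.117*d,.155-d,.09]]))
for n,i in(("6",a),("8",b)): cv2.imwrite(f"pics/b{n}.png",cv2.resize(i[190:245,265:325,::-1],None,fx=7,fy=7,interpolation=cv2.INTER_CUBIC))
E
```

```text
((-0.17555732756658138, 0.796590875324668), 1.054801579228154)
0.9753514205900649 [-0.02513373  0.13409807]
((-0.014043431761400882, 0.5490630155018223), 0.9872295106781853)
0.9999381561483984 [-0.01423957 -0.00724043]
[[291.90382676 210.41180278]]
[[291.66401568 210.24450031]]
[[291.42443592 210.07735923]]
```

View pics/b8.png

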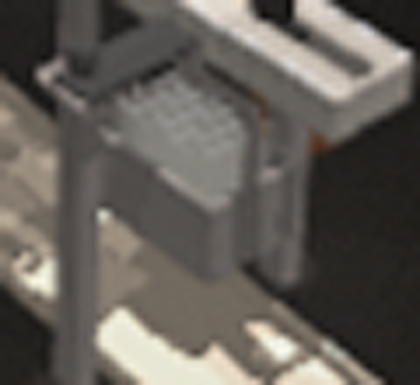

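Call:
arm_command:
  deltas: "0 -0.015 0 0 0 0 0.03; 0.01 -0.03 0 0 0 0 0.03; 0.02 -0.04 0 0 0 0 0.03; 0.02 -0.04 0 0 0 0 0.03; 0.02 -0.04 0 0 0 0 0.03; 0.02 -0.04 0 0 0 0 0.03; 0.02 -0.04 0 0 0 0 0.03; 0 -0.04 0 0 0 0 0.03; 0 -0.04 0 0 0 0 0.03; 0 -0.03 0 0 0 0 0.03; 0 -0.01 0 0 0 0 0.03; 0 0 0 0 0 0 0.03"

```text
time_s: 30.5
eef_pos: [0.4633, -0.2191, 0.3416]
eef_rot: [-0.001, -0.057, 0.998, 0.0]
force: [0.1, 0.6, -0.6]
gripper_width: 0.345
```

```bash
python3 go.py; python3 - <<'E'
from cell import eyes
from h import *
c=eyes.capture("side");pickle.dump(c,open("side9.pkl","wb"));draw(c,[],280,165,320,205,14,"pics/z9.png")
c=eyes.capture("top");pickle.dump(c,open("top9.pkl","wb"));draw(c,[],140,175,200,220,12,"pics/z9t.png");cv2.imwrite("pics/top9.png",c["color"][:,:,::-1])
t=pickle.load(open("top0.pkl","rb"));draw(t,[],140,175,200,220,12,"pics/z0t.png")
E
```

```text
t 30.5 pos [ 0.4633 -0.2191  0.3416] yaw -173.44 zaxis [-1.2e-03  2.0e-04 -1.0e+00] F [ 0.1   0.56 -0.61] T [0.06  0.118 0.064] w 0.345
```

View pics/z9.png

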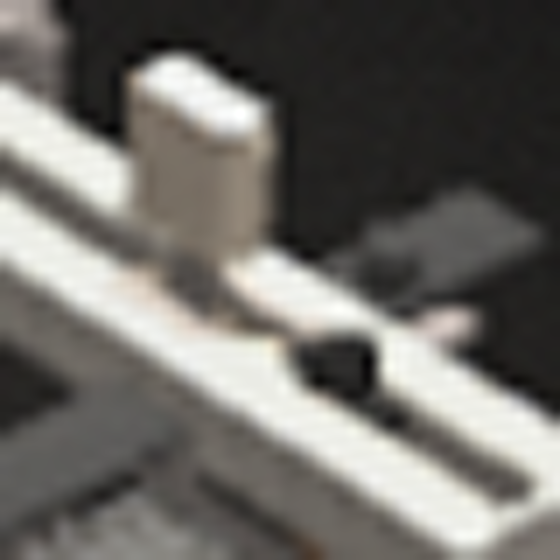

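View pics/z9t.png

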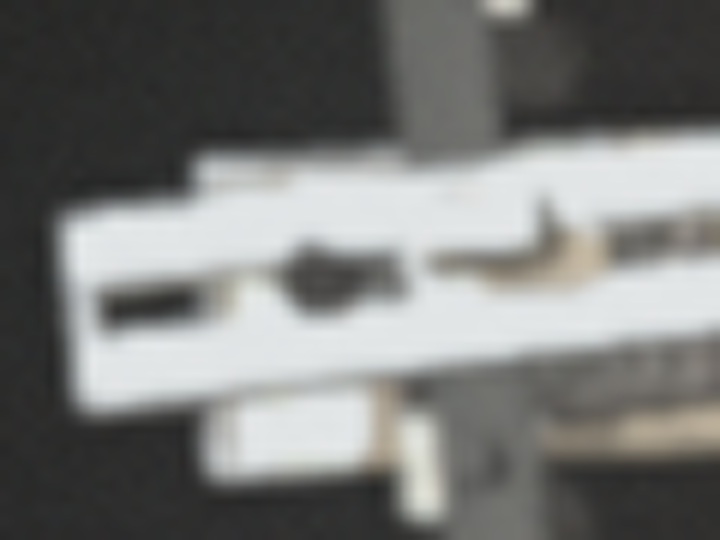

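View pics/z0t.png

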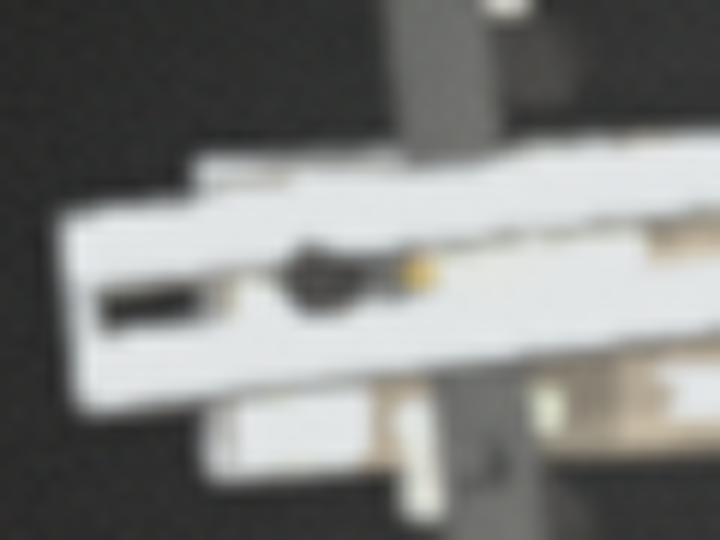

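View pics/top9.png

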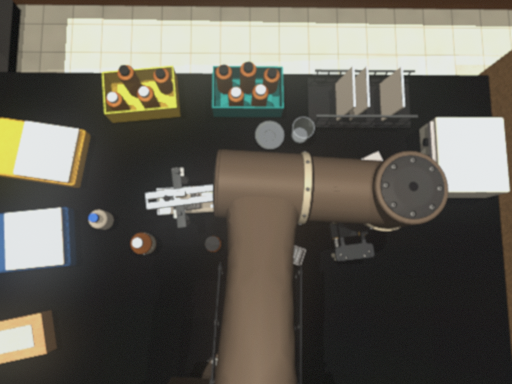

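In the top view the brass pin, which showed at (420,272) in the first picture, has gone. White plate now begins right at the dark stop face (≈(410,275)), and nothing else has visibly moved. I'll hand the job in.

```bash
python3 -c "
from cell import workorder
print(workorder.sign_off())"
```

```text
the job is handed in; nothing more can be done
None
```

The basket is hanging in the rail, pushed home against the stop and let go. I handed the job in at about 30.5 s of the 72 s allowed; it reports no verdict.

**What I did**
- **Pick and entry:** I gripped the basket by its tab, lifted it 57 mm and turned it about 14.5° in line with the channel. My camera fit of the rail was 2–4 mm off sideways. At the mouth the plate touched one wall; I felt 2–3 N, shifted about 3 mm sideways and went in freely.
- **Sliding home:** I felt for one side wall inside and centred the plate. Near the stop I lowered it onto the running surface, then advanced in 1 mm steps. The stop answered with a push that rose to about 2.9 N. I then opened the jaws and backed straight up.

**Last checks**
- **Pin:** in the top picture the brass pin can no longer be seen, and the plate meets the stop face directly. I had no direct reading of the pin.
- **Stop position:** the plate stopped within about 2 mm of where the knob's position put the stop face, which is as good as the camera calibration.
- **At rest:** the tab stands upright where it was released, and pictures before and after release show no draw-back. The robot touches nothing.
- **Forces:** the sideways and endwise forces I read at the wrist stayed below about 3.5 N. When the plate was set down, the vertical force changed by about 4.5 N. I read forces only between moves, so I did not measure the total between basket and rail.
- **Other things on the bench:** the bottles, dish and beaker looked unmoved in the last top picture. The arm partly hid the spare basket and spatula, so I could not check those two.

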